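# Turn the parts carousel to the arrow

## Robot

A 6-joint arm with a two-finger parallel gripper is mounted at the origin on the work surface. World frame = base frame: x ahead of the robot, y to its left, z up, the work surface at z = 0. Lengths are in mm, angles in rad, forces in N, time in s.
With the tool pointing down it reaches from about 275 to 775 mm from the base axis. Payload 14.6 kg.
Tool frame: the origin (TCP) lies at the very end of the fingers, on their centre line; the grasp point (between the pads) lies 19 mm behind it; y points along the fingers, x is the direction in which the jaws open and shut, and the axes are right-handed (so a half turn about y gives the same grasp; the last joint's range is limited). The gripper opens to 85 mm and grips with 20 to 120 N. Pads are 22 mm wide; open, the fingers measure 114 mm over their backs; the gripper's body (76 mm by 85 mm) begins 54 mm behind the grasp point. The pads swing forward as they close: fully open they stand 13 mm farther back than shut.
Start: joints at [-1.361, 0.263, -0.048, 1.259, 0, 1.415], TCP at [187.294, -490.458, 231.278] pointing down, gripper open.
Joint ranges: [-2.65, 2.65], [-0.89, 1.7], [-1.18, 1.37], [-2.13, 2.11], [-1.35, 1.29], [-3.14, 3.14]. Speed limits (rad/s): [1.89, 1.89, 2.57, 2.79, 3.14, 3.14].

## Interface

Orientations are given as a unit quaternion [w, x, y, z].
In Python, from cell import r, vision gives the robot as it stands.
- The arm moves only by the tool play_rows, never from a script. Its argument "rows" is a list of rows, each a list of 7 numbers: the turn, a rotation vector about the tool's x, y, z as a fraction of full scale, then the shift along the tool's x, y, z as a fraction of full scale, then the closure, from -1 (fully open) to 1 (shut), so that 0 is half open. In form: [[ax, ay, az, x, y, z, hand], ...]. A call has 1 to 12 rows; each row is the pose to reach, as a shift and turn from the pose commanded when the call began, along the tool's axes at that moment, turning the shorter way round; what a row does not reach only later rows make up. Full scale, the value 1, is 10 cm for a shift and 180 degrees for a turn. A row lasts 1/12 s, in which the tool goes at most 41.7 mm and 7.16 degrees, less where a joint would pass 70% of its speed; a pose out of reach is approached as far as the arm can. A call with a number of a shift or a turn outside -1 to 1 is refused whole. A call with a gripper value outside its range is refused whole. The fingers move at their own pace and stop on an object; the grip force is fixed at half the most. Time passes only in rows, so rows that repeat a pose let the fingers close. It gives the time, the measured TCP pose, the force and the opening at its end, in the units of the state.
- r.read_state(): the state, without advancing time (a new reading comes with each control period).
- vision.read_camera(name): name is "side" or "top"; returns the picture (400x640x3 uint8, red, green, blue); there is no depth.
- vision.camera_info(name): a dict with "vfov" (degrees; the focal length in pixels is half the picture's height over the tangent of half this angle, whatever the lens; pixels are square), "cx", "cy" (the principal point, pixels), "distortion" ([k1, k2, p1, p2, k3] as OpenCV has them; the pictures are not rectified), "R" (3x3) and "t" (3): a world point X has camera coordinates R X + t. Camera axes: x right, y down, z forward; pixel columns grow to the right and rows downward; lengths in mm; the calibration is good to about 2 mm. A picture is of the moment at which its call begins. camera_info takes no time and is no camera call.
- r.hand_in(): hands the job in, once; it reports no verdict.
The state is a dict: "t": time; "qpos": joint angles; "joint_velocities": joint speeds; "joint_efforts": joint torques, N m; "tcp_pos": TCP position; "orientation": TCP orientation; "force": force on the tool from outside, world axes, zero at the start; "wrist_torque": the same for the moment, N m; "grip_width": finger opening in mm.
Only numpy, scipy, OpenCV 4.12 (cv2) and the standard library are available. Lean on these libraries where they do the work, as an engineer would, in place of code of your own. Each camera call takes 0.05 s, during which the arm holds its last target.

## Task

Turn the parts carousel by pushing against its lobed rim with the fingertips until the tin with the orange lid stands at the yellow arrow on the stand, centred on the arrow's line, and leave it at rest there with the hand clear. Only push the carousel: do not touch, grip or lift any tin, and leave the blue parts bin and the little carton beside it where they are.

Things in the scene. Friction and masses are not known exactly. Their poses are not given: they have to be found in the camera images.
- carousel: white four-lobed (clover-shaped) turntable, 38 mm thick, turning either way without stops about the vertical axis through its origin (centre of underside, 22 mm above bench; top face at 60 mm). Each lobe is a disc of 47 mm radius centred 110 mm from the axis, along its own +x, +y, -x, -y. Hub radius 75 mm. Light friction (0.15 N m): it stops when pushing stops. At the start the -x lobe is empty
- valley (a point): middle of the open valley between the carousel's +x and +y lobes, 120 mm from the axis, 41 mm above the bench; it turns with the carousel. Like the other three valleys (at 90 degree steps) it is about 60 mm wide; closed fingers fit in it, tips some 20 mm below the top face, to push a lobe's flank; below is only the stand's tongue
- stand: fixed stand: round grey foot of 85 mm radius, 12 mm high, and a flat black tongue 40 mm wide, 8 mm high, reaching 240 mm from the axis along its own -x, roughly towards the robot; on it a yellow arrow points at the carousel. Origin: on the turning axis at bench height; its -x axis is the arrow's line
- front (a point): point on the stand's arrow line, 110 mm from the turning axis, 60 mm above the bench: where the middle of the orange tin's underside must come
- orange_tin: round screw tin, 48 mm diameter, 24 mm tall (plus a small sample screw fixed on the lid, 4 mm more), aluminium with an orange lid, standing loose in a 5 mm high retaining ring on one lobe of the carousel (any of the three occupied ones). Origin: centre of its underside. The one to bring to the arrow
- blue_tin: round screw tin, 48 mm diameter, 24 mm tall (plus a small sample screw fixed on the lid, 4 mm more), aluminium with a blue lid, standing loose in a 5 mm high retaining ring on one lobe of the carousel (any of the three occupied ones). Origin: centre of its underside
- green_tin: round screw tin, 48 mm diameter, 24 mm tall (plus a small sample screw fixed on the lid, 4 mm more), aluminium with a green lid, standing loose in a 5 mm high retaining ring on one lobe of the carousel (any of the three occupied ones). Origin: centre of its underside
- bin: loose blue open parts bin with bolts, 120 x 90 x 60 mm (x, y, z), on the bench to one side of the carousel. Origin: centre of its underside
- carton: loose small brown carton, 100 x 75 x 55 mm, on the bench on the other side. Origin: centre of its underside
Not all that is in view belongs to the job. Leave any red look-alike of the blue_tin alone. Leave any black look-alike of the orange_tin alone.

How it is judged:
By the outcome, as a careful person would: the job done as asked, in the order asked, and still so for the second after the job is handed in, with the robot touching nothing.
It also fails if it takes over 51 s, if anything falls off the work surface, if the arm or the gripper's body presses on something with over 40 N, if the wrist force passes 120 N, or if a joint passes its speed limit or range.

## Working session

There is one attempt and no reset: what is moved stays moved. The work goes in short steps, Python scripts to look and compute and a tool call to move; the robot and the scene stay as the last step left them, time stands still between calls to the robot, and variables do not carry over. Pictures are saved under pics/ and viewed, and the job is handed in when it is done.

Besides the shell and the picture viewer there is one more tool, called as name(argument=value, ...) on one line, values as JSON. play_rows: Moves the arm, as the interface text tells. Shift numbers are shares of 10 cm and turn numbers shares of 180 degrees, none past 1 either way. Its arguments: {"type":"object","properties":{"rows":{"type":"array","items":{"type":"array","items":{"type":"number"}}}},"required":["rows"]}

```bash
mkdir -p pics; ls
python3 - <<'E'
from cell import r, vision
import cv2
for n in ("side","top"):
    im=vision.read_camera(n); cv2.imwrite(f"pics/{n}0.png",im[:,:,::-1])
    print(vision.camera_info(n))
print(r.read_state())
E
```

```text
pics
{'vfov': 47.79491642868527, 'cx': 310.26461453239375, 'cy': 197.14201254322276, 'distortion': array([-0.1292416,  0.       ,  0.       ,  0.       ,  0.       ]), 'R': array([[-0.93369703, -0.35773181, -0.01542079],
       [-0.2624661 ,  0.7130732 , -0.65010627],
       [ 0.24355985, -0.60295486, -0.7596868 ]]), 't': array([ 567.67476812,  169.0637088 , 1019.33797465])}
{'vfov': 46.91949636976424, 'cx': 313.7105048103127, 'cy': 199.29367943007549, 'distortion': array([-0.08784242,  0.        ,  0.        ,  0.        ,  0.        ]), 'R': array([[-0.02793192, -0.99959075, -0.00617638],
       [-0.99800886,  0.02823621, -0.05640061],
       [ 0.05655192,  0.0045887 , -0.99838911]]), 't': array([ 102.87848383,  564.54940334, 1176.01553335])}
{'t': 0.1, 'qpos': array([-1.36130594e+00,  2.63457717e-01, -4.88584789e-02,  1.25937178e+00,
       -1.26296094e-05,  1.41552280e+00]), 'joint_velocities': array([ 0.0002339 , -0.00023271,  0.00310868,  0.00091951, -0.00084354,
        0.00099034]), 'joint_efforts': array([ 3.68253721e-03, -6.38575530e+01,  3.85065293e+01,  1.00011166e-02,
       -6.80976564e-05,  2.06816793e-05]), 'tcp_pos': array([ 187.23878206, -490.22926385,  230.88768402]), 'orientation': array([ 0.58260699, -0.58217989,  0.40125287, -0.40078898]), 'force': array([ 0.18644879, -0.08174572, -0.27747543]), 'wrist_torque': array([-0.03971481, -0.01519008,  0.04966831]), 'grip_width': 85.246615375959}
```

View pics/side0.png

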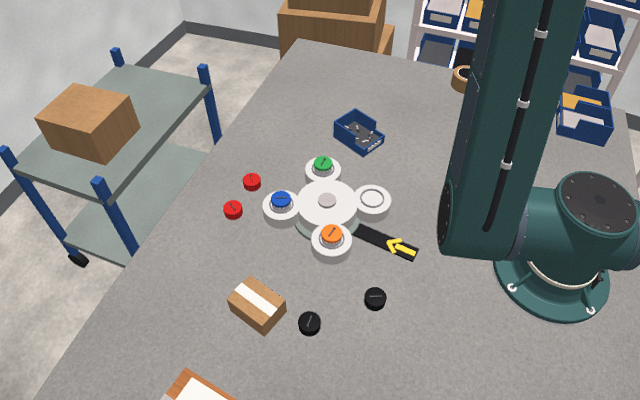

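View pics/top0.png

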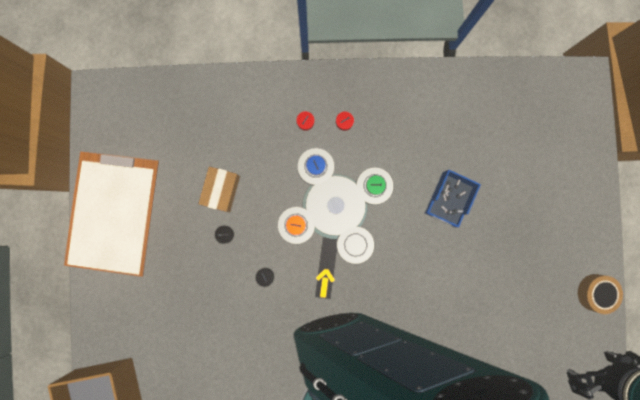

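The top view shows the hub at about (336,205), orange at (296,225), the empty ring at (356,244), and the arrow running from (323,297) to (327,240). I'll zoom in and measure.

```bash
cat > h.py <<'E'
import numpy as np, cv2
from cell import r, vision
def K(n):
    i=vision.camera_info(n); f=200/np.tan(np.radians(i['vfov']/2))
    return np.array([[f,0,i['cx']],[0,f,i['cy']],[0,0,1.]]),np.array(i['distortion']),np.array(i['R']),np.array(i['t'])
def px2w(n,uv,z):
    k,d,R,t=K(n); p=cv2.undistortPoints(np.array(uv,float).reshape(-1,1,2),k,d).reshape(-1,2)
    D=np.c_[p,np.ones(len(p))]@R; c=-R.T@t
    return c+D*((z-c[2])/D[:,2])[:,None]
def w2px(n,X):
    k,d,R,t=K(n); return cv2.projectPoints(np.array(X,float).reshape(-1,1,3),cv2.Rodrigues(R)[0],t,k,d)[0].reshape(-1,2)
def crop(im,x0,y0,w,h,s,fn):
    cv2.imwrite(fn,cv2.resize(im[y0:y0+h,x0:x0+w,::-1],None,fx=s,fy=s,interpolation=cv2.INTER_CUBIC))
E
python3 - <<'E'
import cv2
from h import *
im=cv2.imread("pics/top0.png")[:,:,::-1]; crop(im,260,140,150,165,3.6,"pics/topc.png"); crop(im,190,140,0+300,165,2.6,"pics/topw.png")
im=cv2.imread("pics/side0.png")[:,:,::-1]; crop(im,250,140,180,130,4.4,"pics/sidec.png")
E
```

```text
(no output)
```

View pics/topc.png

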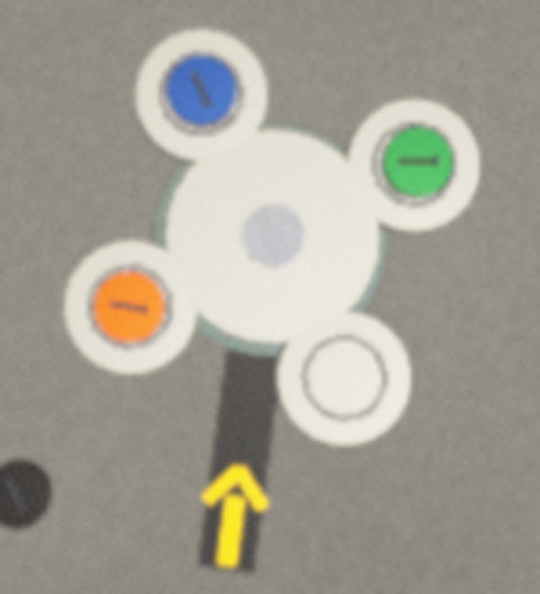

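View pics/sidec.png

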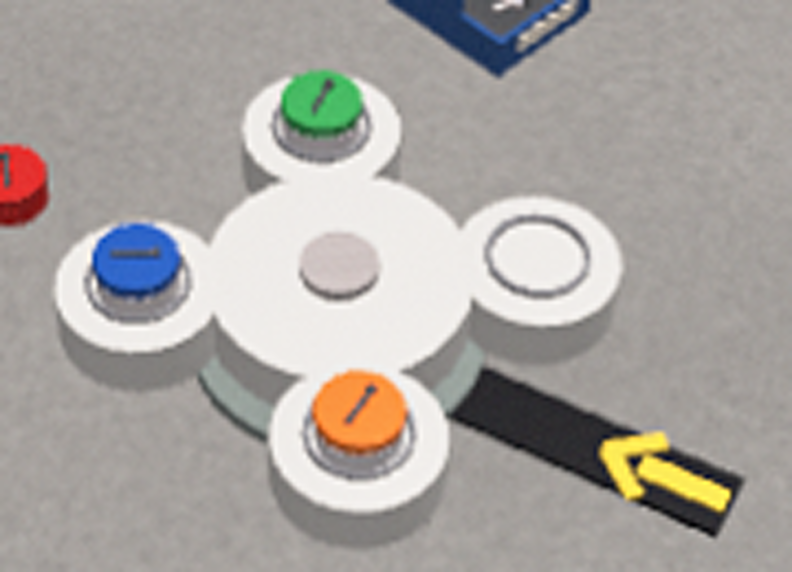

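Run:
```python
from h import *
c=lambda p: np.array(p,float)/3.6+[260,140]-0.36
L=px2w("top",c([[201,94],[415,165],[345,378],[131,307]]),60)
C=L.mean(0); print("lobes",L.round(1),"C",C.round(1))
v=L-C; print(np.hypot(v[:,0],v[:,1]).round(1), np.degrees(np.arctan2(v[:,1],v[:,0])).round(1))
T=px2w("top",c([[226.5,568.5],[228,565],[238,466],[250,350]]),8); print(T.round(1))
v=T-C; print(np.hypot(v[:,0],v[:,1]).round(1), np.degrees(np.arctan2(v[:,1],v[:,0])).round(1))
tin=px2w("top",c([[129,307]]),84);v=tin-C;print(tin,np.degrees(np.arctan2(v[:,1],v[:,0])))
s=lambda p: np.array(p,float)/4.4+[250,140]-0.36
L=px2w("side",s([[321,130],[134,286],[359,441],[540,261]]),60);print("side",L.round(1),L.mean(0).round(1))
T=px2w("side",s([[728,507]]),8);v=T-C;print(T,np.degrees(np.arctan2(v[:,1],v[:,0])))
bin=px2w("top",[[452,198]],30);print("bin",bin, "carton",px2w("top",[[219,190]],55))
```

```text
lobes [[648.7  80.   60. ]
 [595.  -67.1  60. ]
 [449.2 -13.6  60. ]
 [502.2 132.5  60. ]] C [548.8  32.9  60. ]
[110.4 110.2 109.9 109.9] [  25.2  -65.2 -154.9  115.1]
[[312.8  71.3   8. ]
 [315.3  70.1   8. ]
 [386.   60.9   8. ]
 [469.   49.9   8. ]]
[239.  236.4 165.2  81.6] [170.8 171.  170.3 168. ]
[[502.19707755 132.77206853  84.        ]] [115.00977723]
side [[597.3 -63.1  60. ]
 [652.7  83.1  60. ]
 [503.7 137.7  60. ]
 [450.1 -10.6  60. ]] [551.   36.8  60. ]
[[316.53954148  75.81496534   8.        ]] [169.54181135]
bin [[ 559.70726031 -268.94158008   30.        ]] carton [[595.20272028 324.56950796  55.        ]]
```

Run:
```python
from h import *
from scipy.spatial.transform import Rotation as Ro
s=r.read_state(); q=s['orientation']; print(Ro.from_quat(np.r_[q[1:],q[0]]).as_matrix().round(3))
# refine: tongue edges in top picture, sub-pixel
im=cv2.imread("pics/top0.png").astype(float); g=im.mean(2)
ed=[[],[]]
for y in range(242,296):
    row=g[y,312:342]; 
    print(y,row.astype(int)) if y in(245,260,280,292) else 0
```

```text
[[ 0.357 -0.     0.934]
 [-0.934  0.001  0.357]
 [-0.001 -1.     0.   ]]
245 [136 138 140 140 143 144 142 141 133 120  98  88  86  84  84  85  83  87
  85  88  85  88  88  90 131 193 222 228 228 228]
260 [140 140 143 139 140 140 133 120  99  87  81  81  84  85  84  83  82  85
  83  87  83  85  91 109 131 138 141 138 138 139]
280 [139 144 140 139 136 131 132 114  92 110 157 173 173 176 177 167 125 117
 160 173 178 180 165 145 138 140 138 137 138 138]
292 [138 139 131 109  85  79  75  90 130 170 174 173 173 171 139  95  79  81
  93 114 132 137 138 135 136 137 138 136 139 135]
```

play_rows(rows=[[0,-0.04,0,-0.08,0,0.08,1],[0,-0.08,0,-0.17,0,0.17,1],[0,-0.12,0,-0.25,0,0.25,1],[0,-0.16,0,-0.33,0,0.33,1],[0,-0.2,0,-0.42,0,0.42,1],[0,-0.24,0,-0.5,0,0.5,1],[0,-0.28,0,-0.6,0,0.6,1],[0,-0.32,0,-0.7,0,0.7,1],[0,-0.36,0,-0.8,0,0.8,1],[0,-0.4,0,-0.9,0,0.9,1],[0,-0.435,0,-1,0,1,1],[0,-0.467,0,-1,0,1,1]])

```text
t: 1.1
tcp_pos: [245.5, -359.3, 231.2]
orientation: [0.701, -0.7, -0.095, 0.095]
force: [0.1, -0.0, -0.4]
grip_width: 0.2
```

play_rows(rows=[[0,0,0,0.12,0.03,0.15,1],[0,0,0,0.3,0.08,0.38,1],[0,0,0,0.5,0.14,0.62,1],[0,0,0,0.66,0.18,0.84,1],[0,0,0,0.74,0.2,0.93,1]])

```text
t: 1.52
tcp_pos: [292.6, -249.5, 210.7]
orientation: [0.702, -0.701, -0.092, 0.093]
force: [-0.3, -0.6, 0.2]
grip_width: 0.1
```

play_rows(rows=[[0,0,0,0.2,0.05,0.25,1],[0,0,0,0.4,0.1,0.5,1],[0,0,0,0.6,0.15,0.75,1],[0,0,0,0.74,0.2,0.93,1]])

```text
t: 1.85
tcp_pos: [340.2, -141.3, 191.0]
orientation: [0.701, -0.701, -0.092, 0.092]
force: [-0.9, -0.1, 0.5]
grip_width: 0.1
```

play_rows(rows=[[0,0,0,0.2,0.05,0.25,1],[0,0,0,0.4,0.1,0.5,1],[0,0,0,0.6,0.15,0.75,1],[0,0,0,0.74,0.2,0.93,1]])

```text
t: 2.18
tcp_pos: [387.9, -32.3, 171.0]
orientation: [0.701, -0.701, -0.092, 0.092]
force: [0.2, -1.2, 0.7]
grip_width: 0.1
```

play_rows(rows=[[0,0,0,0.2,0.05,0.25,1],[0,0,0,0.4,0.1,0.5,1],[0,0,0,0.6,0.15,0.75,1],[0,0,0,0.7,0.18,0.87,1],[0,0,0,0.74,0.2,0.93,1],[0,0,0,0.74,0.2,0.93,1],[0,0,0,0.74,0.2,0.93,1]])

```text
t: 2.77
tcp_pos: [434.5, 74.1, 151.2]
orientation: [-0.701, 0.701, 0.092, -0.092]
force: [1.3, -0.4, 0.3]
grip_width: 0.1
```

Run:
```python
from h import *
im=vision.read_camera("side"); crop(im,250,100,230,180,3.4,"pics/side1.png")
print(w2px("side",[[434.5,74,151],[434.5,74,40]]),w2px("top",[[434.5,74,151]]))
im=vision.read_camera("top"); crop(im,260,140,150,165,3.6,"pics/top1.png")
```

```text
[[372.35345029 201.62844728]
 [368.07591508 232.1925184 ]] [[320.65284086 253.85490645]]
```

View pics/side1.png

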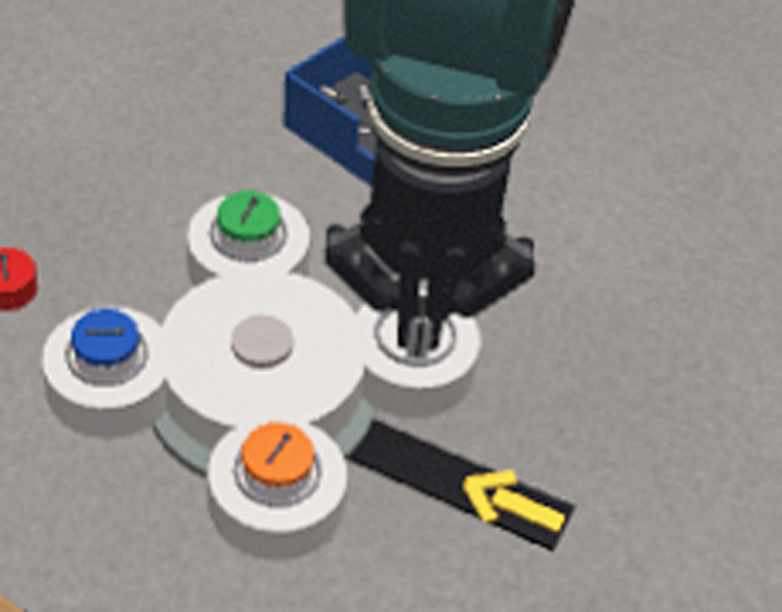

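View pics/top1.png

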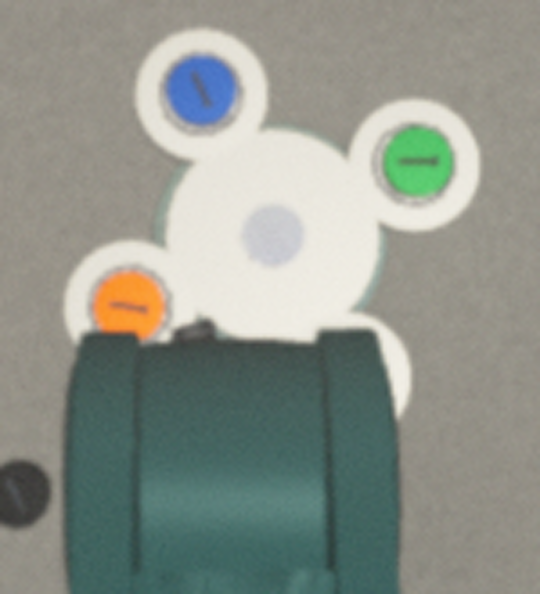

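Prediction and picture agree on the fingertips (side view, about (372,202)). The valley below is free, so I'll go down.

play_rows(rows=[[0,0,0,0,0.15,0,1],[0,0,0,0,0.35,0,1],[0,0,0,0.02,0.55,0,1],[0,0,0,0.02,0.7,0,1],[0,0,0,0.02,0.82,0,1],[0,0,0,0.02,0.9,0,1],[0,0,0,0.02,0.98,0,1],[0,0,0,0.02,0.98,0,1]])

```text
t: 3.53
tcp_pos: [436.4, 74.4, 52.5]
orientation: [0.701, -0.701, -0.091, 0.092]
force: [-1.2, -0.1, -0.3]
grip_width: 0.4
```

play_rows(rows=[[0,0,0,0,0.05,0,1],[0,0,0,0,0.1,0,1],[0,0,0,0,0.12,0,1],[0,0,0,0,0.12,0,1]])

```text
t: 3.87
tcp_pos: [436.8, 75.0, 41.0]
orientation: [0.701, -0.701, -0.092, 0.092]
force: [-0.0, 0.4, 0.9]
grip_width: 0.2
```

```bash
cat >> h.py <<'E'
from scipy.spatial.transform import Rotation as Ro
C=np.array([549.5,34.]); RAD=118
def plan(p0,h0,angs,h1s):
    for a,h1 in zip(angs,h1s):
        p=C+RAD*np.array([np.cos(np.radians(a)),np.sin(np.radians(a))]); d=p-p0; h=np.radians(h0)
        print(a,[0,round(-(h1-h0)/180,3),0,round((d@[np.cos(h),np.sin(h)])/100,3),0,round((d@[-np.sin(h),np.cos(h)])/100,3),1])
    return p,h1
def head(s):
    q=s['orientation']; M=Ro.from_quat(np.r_[q[1:],q[0]]).as_matrix(); return np.degrees(np.arctan2(M[1,0],M[0,0]))
E
python3 - <<'E'
from h import *
s=r.read_state(); h0=head(s); print(h0)
a=np.array([162,165,168,171,174,177,180,183,186,189,191])
p,h=plan(s['tcp_pos'][:2],h0,a,h0+(a-160)*0.5); print()
a=np.array([193,196,199,202,205,208,211,214,216,218,219])
plan(p,h,a,h+(a-191)*0.5)
E
```

```text
14.961807544189947
162 [0, np.float64(-0.006), 0, np.float64(-0.007), 0, np.float64(-0.045), 1]
165 [0, np.float64(-0.014), 0, np.float64(-0.039), 0, np.float64(-0.097), 1]
168 [0, np.float64(-0.022), 0, np.float64(-0.068), 0, np.float64(-0.152), 1]
171 [0, np.float64(-0.031), 0, np.float64(-0.095), 0, np.float64(-0.208), 1]
174 [0, np.float64(-0.039), 0, np.float64(-0.118), 0, np.float64(-0.265), 1]
177 [0, np.float64(-0.047), 0, np.float64(-0.139), 0, np.float64(-0.323), 1]
180 [0, np.float64(-0.056), 0, np.float64(-0.157), 0, np.float64(-0.382), 1]
183 [0, np.float64(-0.064), 0, np.float64(-0.171), 0, np.float64(-0.442), 1]
186 [0, np.float64(-0.072), 0, np.float64(-0.182), 0, np.float64(-0.503), 1]
189 [0, np.float64(-0.081), 0, np.float64(-0.19), 0, np.float64(-0.564), 1]
191 [0, np.float64(-0.086), 0, np.float64(-0.194), 0, np.float64(-0.605), 1]

193 [0, np.float64(-0.006), 0, np.float64(-0.013), 0, np.float64(-0.039), 1]
196 [0, np.float64(-0.014), 0, np.float64(-0.03), 0, np.float64(-0.098), 1]
199 [0, np.float64(-0.022), 0, np.float64(-0.044), 0, np.float64(-0.159), 1]
202 [0, np.float64(-0.031), 0, np.float64(-0.055), 0, np.float64(-0.22), 1]
205 [0, np.float64(-0.039), 0, np.float64(-0.062), 0, np.float64(-0.281), 1]
208 [0, np.float64(-0.047), 0, np.float64(-0.066), 0, np.float64(-0.342), 1]
211 [0, np.float64(-0.056), 0, np.float64(-0.067), 0, np.float64(-0.404), 1]
214 [0, np.float64(-0.064), 0, np.float64(-0.065), 0, np.float64(-0.466), 1]
216 [0, np.float64(-0.069), 0, np.float64(-0.062), 0, np.float64(-0.507), 1]
218 [0, np.float64(-0.075), 0, np.float64(-0.057), 0, np.float64(-0.548), 1]
219 [0, np.float64(-0.078), 0, np.float64(-0.054), 0, np.float64(-0.568), 1]
```

play_rows(rows=[[0,-0.006,0,-0.007,0,-0.045,1],[0,-0.014,0,-0.04,0,-0.1,1],[0,-0.022,0,-0.07,0,-0.15,1],[0,-0.03,0,-0.095,0,-0.21,1],[0,-0.04,0,-0.12,0,-0.265,1],[0,-0.047,0,-0.14,0,-0.325,1],[0,-0.056,0,-0.157,0,-0.38,1],[0,-0.064,0,-0.17,0,-0.44,1],[0,-0.072,0,-0.18,0,-0.5,1],[0,-0.08,0,-0.19,0,-0.565,1],[0,-0.086,0,-0.195,0,-0.605,1]])

```text
t: 4.78
tcp_pos: [433.9, 11.2, 41.6]
orientation: [0.682, -0.682, -0.186, 0.186]
force: [-1.0, 1.8, -0.8]
grip_width: -0.1
```

play_rows(rows=[[0,-0.006,0,-0.013,0,-0.04,1],[0,-0.014,0,-0.03,0,-0.1,1],[0,-0.022,0,-0.045,0,-0.16,1],[0,-0.03,0,-0.055,0,-0.22,1],[0,-0.04,0,-0.06,0,-0.28,1],[0,-0.047,0,-0.065,0,-0.34,1],[0,-0.056,0,-0.067,0,-0.405,1],[0,-0.064,0,-0.065,0,-0.465,1],[0,-0.07,0,-0.062,0,-0.505,1],[0,-0.075,0,-0.057,0,-0.55,1],[0,-0.078,0,-0.054,0,-0.57,1],[0,-0.078,0,-0.054,0,-0.57,1]])

```text
t: 5.78
tcp_pos: [458.2, -40.7, 41.3]
orientation: [-0.654, 0.655, 0.268, -0.268]
force: [0.0, -0.1, -1.0]
grip_width: -0.1
```

Run:
```python
from h import *
s=r.read_state(); p=s['tcp_pos'][:2]-C; print(head(s),np.hypot(*p),np.degrees(np.arctan2(p[1],p[0]))%360)
im=vision.read_camera("side"); crop(im,250,100,230,180,3.4,"pics/side2.png")
im=vision.read_camera("top"); cv2.imwrite("pics/top2f.png",im[:,:,::-1]);crop(im,260,140,150,165,3.6,"pics/top2.png")
```

```text
44.4886733640622 117.9272750762508 219.3001026333511
```

View pics/top2.png

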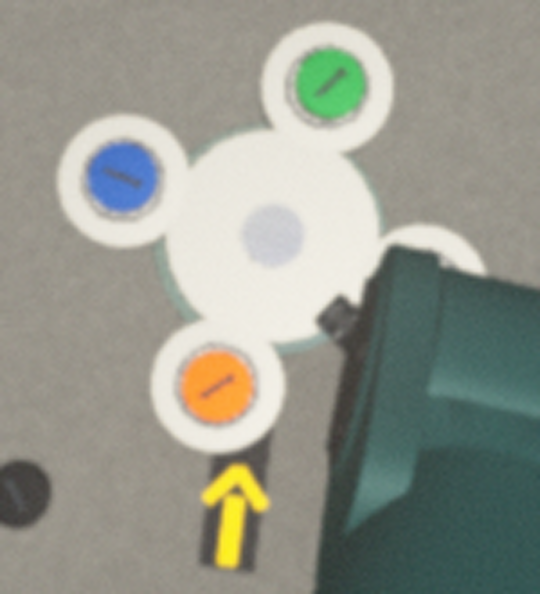

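View pics/side2.png

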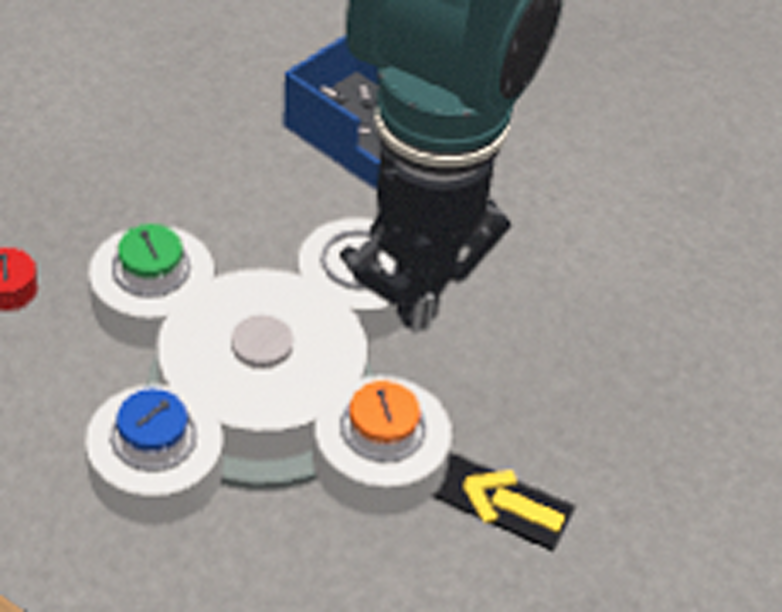

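```bash
cat > tongue.py <<'E'
from h import *
def edges(g,y,x0,x1):
    row=g[y,x0:x1]; return row
def fit(name,fn,pts):
    pass
im=cv2.imread("pics/top0.png").astype(float); g=cv2.GaussianBlur(im.mean(2),(0,0),0.7)
# left / right tongue edges: rows 250..293, threshold midway grey(139) / black(84)
Lp,Rp=[],[]
for y in range(250,294):
    row=g[y]
    xc=325+ (290-y)*0.085
    for lst,d in((Lp,-1),(Rp,1)):
        # walk inwards from bench side
        x=int(round(xc+d*13))
        while abs(x-xc)>2 and row[x]>111: x-=d
        if row[x]<=111 and abs(x-xc)>4: lst.append((x+d*(111-row[x])/(row[x+d]-row[x]),y))
for nm,l in(("L",Lp),("R",Rp)):
    l=np.array(l); 
    l=l[(l[:,1]<264)|(l[:,1]>287)]
    for _ in range(3):
        k=np.polyfit(l[:,1],l[:,0],1); e=l[:,0]-np.polyval(k,l[:,1]); l=l[abs(e)<0.8]
    W=px2w("top",l,8); v=np.polyfit(W[:,0],W[:,1],1); print(nm,len(l),"slope",v.round(4),"dir",np.degrees(np.arctan2(v[0]*-1,-1)).round(2),"y at x=549",np.polyval(v,548.8).round(1),"at 430",np.polyval(v,430).round(1))
E
python3 tongue.py
cat > lobes.py <<'E'
import sys
from h import *
def circ(im,name,guess):
    # white disc edge points along rays in world top plane, fit centre radius free
    g=cv2.GaussianBlur(im.astype(float).mean(2),(0,0),0.7); out=[]
    for c in guess:
        c=np.array(c,float)
        for it in range(3):
            pts=[]
            for a in np.radians(np.arange(0,360,4)):
                d=np.array([np.cos(a),np.sin(a)]); 
                if d@(c-C)/110<0.0: continue
                rr=np.arange(36,58,0.5); w=np.c_[c+rr[:,None]*d,np.full(len(rr),60)]
                uv=w2px(name,w).astype(np.float32); val=cv2.remap(g.astype(np.float32),uv[:,:1],uv[:,1:],cv2.INTER_LINEAR)[:,0]
                dv=np.diff(val); i=dv.argmin()
                if dv[i]<-3: 
                    lo=slice(max(i-4,0),i+5); ww=np.maximum(-dv[lo],0); pts.append(c+(ww@rr[lo]/ww.sum()+.25)*d)
            pts=np.array(pts)
            for _ in range(3):
                A=np.c_[2*pts,np.ones(len(pts))]; s=np.linalg.lstsq(A,(pts**2).sum(1),rcond=None)[0]
                cc=s[:2]; R=np.sqrt(s[2]+cc@cc); e=np.hypot(*(pts-cc).T)-R; pts=pts[abs(e)<max(1,2*e.std())]
            c=cc
        out.append((c,R,len(pts),e.std()))
    return out
E
python3 - <<'E'
from lobes import *
def g(a): return [C+110*np.array([np.cos(np.radians(x)),np.sin(np.radians(x))]) for x in a]
im=cv2.imread("pics/top0.png"); o=circ(im,"top",g([25,115,205,295]))
for x in o: print(x[0].round(2),round(x[1],2),x[2:])
c=np.mean([x[0] for x in o],0); print(c)
for x in o: print(np.degrees(np.arctan2(*(x[0]-c)[::-1])).round(2)%90)
im=cv2.imread("pics/top2f.png"); o=circ(im,"top",g([75,165,345]))
for x in o: print(x[0].round(2),round(x[1],2),x[2:],np.degrees(np.arctan2(*(x[0]-c)[::-1])).round(2)%90,np.hypot(*(x[0]-c)))
E
```

```text
L 20 slope [ -0.1679 145.5884] dir 170.47 y at x=549 53.4 at 430 73.4
R 20 slope [ -0.156 100.184] dir 171.13 y at x=549 14.6 at 430 33.1
[648.96  80.16] 45.61 (43, np.float64(0.5517237826010849))
[502.46 132.78] 45.9 (43, np.float64(0.4722569174639957))
[449.6  -13.02] 46.09 (45, np.float64(0.4264949773848312))
[595.19 -66.23] 45.59 (42, np.float64(0.48795699681606003))
[549.05379959  33.42284634]
25.07
25.120000000000005
25.03
24.840000000000003Traceback (most recent call last):
  File "<stdin>", line 7, in <module>
  File "lobes.py", line 17, in circ
    lo=slice(max(i-4,0),i+5); ww=np.maximum(-dv[lo],0); pts.append(c+(ww@rr[lo]/ww.sum()+.25)*d)
                                                                      ~~^~~~~~~
ValueError: matmul: Input operand 1 has a mismatch in its core dimension 0, with gufunc signature (n?,k),(k,m?)->(n?,m?) (size 7 is different from 6)
```

```bash
sed -i 's/(ww@rr\[lo\]/(ww@rr[:-1][lo]/' lobes.py
python3 - <<'E'
from lobes import *
def g(a): return [C+110*np.array([np.cos(np.radians(x)),np.sin(np.radians(x))]) for x in a]
c=np.array([549.05,33.42])
im=cv2.imread("pics/top2f.png"); o=circ(im,"top",g([75,165,345]))
for x in o: print(x[0].round(2),round(x[1],2),x[2:],np.degrees(np.arctan2(*(x[0]-c)[::-1])).round(2)%90,np.hypot(*(x[0]-c)))
im=cv2.imread("pics/top0.png");
# side camera tongue + lobes
E
```

```text
[590.23 135.28] 46.11 (44, np.float64(0.41624153095365163)) 67.99 109.87346231150485
[446.93  74.42] 46.24 (45, np.float64(0.5801494381190794)) 68.12 110.04442627464087
[651.03  -7.47] 45.89 (44, np.float64(0.5429584638021587)) 68.15 109.87493962368546
```

Run:
```python
from h import *
s=r.read_state(); h0=head(s)
a=np.array([220,221.5,223,224.5,226,227,228,229,229.7,230.2,230.5])
p,h=plan(s['tcp_pos'][:2],h0,a,h0+(a-219)*0.5)
```

```text
220.0 [0, np.float64(-0.003), 0, np.float64(-0.002), 0, np.float64(-0.019), 1]
221.5 [0, np.float64(-0.007), 0, np.float64(-0.004), 0, np.float64(-0.05), 1]
223.0 [0, np.float64(-0.011), 0, np.float64(-0.005), 0, np.float64(-0.081), 1]
224.5 [0, np.float64(-0.015), 0, np.float64(-0.005), 0, np.float64(-0.112), 1]
226.0 [0, np.float64(-0.019), 0, np.float64(-0.005), 0, np.float64(-0.142), 1]
227.0 [0, np.float64(-0.022), 0, np.float64(-0.004), 0, np.float64(-0.163), 1]
228.0 [0, np.float64(-0.025), 0, np.float64(-0.003), 0, np.float64(-0.184), 1]
229.0 [0, np.float64(-0.028), 0, np.float64(-0.001), 0, np.float64(-0.204), 1]
229.7 [0, np.float64(-0.03), 0, np.float64(-0.0), 0, np.float64(-0.219), 1]
230.2 [0, np.float64(-0.031), 0, np.float64(0.001), 0, np.float64(-0.229), 1]
230.5 [0, np.float64(-0.032), 0, np.float64(0.001), 0, np.float64(-0.235), 1]
```

play_rows(rows=[[0,-0.003,0,-0.002,0,-0.02,1],[0,-0.007,0,-0.004,0,-0.05,1],[0,-0.011,0,-0.005,0,-0.08,1],[0,-0.015,0,-0.005,0,-0.11,1],[0,-0.019,0,-0.005,0,-0.14,1],[0,-0.022,0,-0.004,0,-0.163,1],[0,-0.025,0,-0.003,0,-0.184,1],[0,-0.028,0,-0.001,0,-0.204,1],[0,-0.03,0,0,0,-0.219,1],[0,-0.031,0,0.001,0,-0.229,1],[0,-0.032,0,0.001,0,-0.235,1],[0,-0.032,0,0.001,0,-0.235,1]])

```text
t: 6.88
tcp_pos: [474.5, -57.2, 41.3]
orientation: [-0.64, 0.64, 0.3, -0.3]
force: [-1.1, 0.7, -0.6]
grip_width: -0.0
```

```bash
cat > look.py <<'E'
import sys
from lobes import *
tag,om=sys.argv[1],float(sys.argv[2])
def g(a): return [C+110*np.array([np.cos(np.radians(x)),np.sin(np.radians(x))]) for x in a]
c=np.array([549.05,33.42])
s=r.read_state(); p=s['tcp_pos'][:2]-C; print(s['t'],head(s),np.hypot(*p),np.degrees(np.arctan2(p[1],p[0]))%360,s['tcp_pos'].round(1),s['force'].round(1))
im=vision.read_camera("top"); cv2.imwrite(f"pics/top{tag}f.png",im[:,:,::-1]);crop(im,260,140,150,165,3.6,f"pics/top{tag}.png")
o=circ(im,"top",g([om-90,om,om-180]))
for x in o: print(x[0].round(2),round(x[1],2),x[2],np.degrees(np.arctan2(*(x[0]-c)[::-1])).round(2)%90+90,np.hypot(*(x[0]-c)))
E
python3 look.py 3 169.5
```

```text
6.8833 50.250390548061205 118.04370179913039 230.56546136010977 [474.5 -57.2  41.3] [-1.1  0.7 -0.6]
[569.23 141.54] 46.05 42 169.43 109.98551727805841
[440.68  54.01] 46.17 43 169.24 110.30926852655367
[656.77  13.05] 46.19 41 169.29 109.62853818370819
```

```bash
cat > t2.py <<'E'
from lobes import *
def g_(a): return [C+110*np.array([np.cos(np.radians(x)),np.sin(np.radians(x))]) for x in a]
for n in("top","side"):
    im=cv2.imread(f"pics/{n}0.png"); 
    o=circ(im,n,[q+([2,4] if n=="side" else [0,0]) for q in g_([25,115,205,295])]); c=np.mean([x[0] for x in o],0)
    print(n,"axis",c.round(2),[round(x[1],1) for x in o],[np.degrees(np.arctan2(*(x[0]-c)[::-1])).round(2)%90 for x in o])
    g=im.astype(np.float32).max(2); 
    a0=np.radians(170.7); d=np.array([np.cos(a0),np.sin(a0)]); nn=np.array([-d[1],d[0]])
    M=[]
    for rr in np.arange(100 if n=="top" else 90,236,3):
        e=[]
        for sg in(-1,1):
            t=np.arange(12,28,0.5); w=np.c_[c+rr*d+sg*t[:,None]*nn,np.full(len(t),8)]
            uv=w2px(n,w).astype(np.float32); v=cv2.remap(g,uv[:,:1],uv[:,1:],cv2.INTER_LINEAR)[:,0]
            dv=np.maximum(np.diff(v),0); i=np.argmax(dv)
            if v[-3:].mean()-v[:4].min()>30: 
                sl=slice(max(i-5,0),i+6); e.append(sg*(dv[sl]@t[:-1][sl]/dv[sl].sum()+.25))
        if len(e)==2 and 36<e[1]-e[0]<44: M.append((rr,sum(e)/2,e[1]-e[0]))
    M=np.array(M); k=np.polyfit(M[:,0],M[:,1],1); res=M[:,1]-np.polyval(k,M[:,0]); print(len(M),res.std(),M[:,2].mean())
    print(" dir",170.7+np.degrees(k[0])*-1*-1*1," offset at axis",k[1]," offset at 110",np.polyval(k,110),"-> angle of front from axis",170.7+np.degrees(np.polyval(k,110)/110), "from 239:",170.7+np.degrees(np.polyval(k,225)/225))
E
python3 t2.py
```

```text
top axis [549.05  33.42] [np.float64(45.6), np.float64(45.9), np.float64(46.1), np.float64(45.6)] [np.float64(25.07), np.float64(25.120000000000005), np.float64(25.03), np.float64(24.840000000000003)]
35 0.7341695490807101 40.38233854504577
 dir 170.5377899048825  offset at axis 0.33144050474772746  offset at 110 0.020019478372655053 -> angle of front from axis 170.71042756017096 from 239: 170.62219053635687
side axis [551.01  34.49] [np.float64(48.3), np.float64(45.7), np.float64(46.6), np.float64(46.3)] [np.float64(24.62), np.float64(24.75), np.float64(24.789999999999992), np.float64(25.349999999999994)]
42 0.4959867699392887 41.857495475612744
 dir 170.71030124852612  offset at axis -3.0791662512223423  offset at 110 -3.05938927379912 -> angle of front from axis 169.10645369748832 from 239: 169.9261980013521
```

play_rows(rows=[[0,0,0,0,0,-0.007,1],[0,0,0,0,0,-0.014,1],[0,0,0,0,0,-0.021,1],[0,0,0,0,0,-0.027,1],[0,0,0,0,0,-0.027,1],[0,0,0,0,0,-0.027,1]])

```text
t: 7.43
tcp_pos: [476.6, -58.9, 41.3]
orientation: [-0.64, 0.64, 0.3, -0.3]
force: [0.3, 0.2, 0.1]
grip_width: -0.1
```

```bash
python3 look.py 4 170.5
```

```text
7.4333 50.236724948488316 118.08562015312484 231.87984124190172 [476.6 -58.9  41.3] [0.3 0.2 0.1]
[566.56 141.27] 46.36 45 170.78 109.26367356332128
[440.28  51.41] 45.96 44 170.61 110.2489955583228
[656.91  15.67] 46.36 38 170.66 109.3116301086383
```

Orange is now at 170.7°, against an arrow at 170.6°. I'll back away from the flank and then lift.

play_rows(rows=[[0,0,0,0,0,0.04,1],[0,0,0,0,0,0.1,1],[0,0,0,0,0,0.14,1],[0,0,0,0,0,0.14,1],[0,0,0,0,-0.15,0.14,1],[0,0,0,0,-0.4,0.14,1],[0,0,0,0,-0.7,0.14,1],[0,0,0,0,-1,0.14,1]])

```text
t: 8.15
tcp_pos: [465.2, -49.7, 142.4]
orientation: [0.64, -0.64, -0.3, 0.3]
force: [0.7, -0.1, 0.1]
grip_width: 0.3
```

play_rows(rows=[[0,0,0,-0.2,-0.3,-0.2,1],[0,0,0,-0.4,-0.5,-0.4,1],[0,0,0,-0.6,-0.7,-0.6,1],[0,0,0,-0.8,-0.9,-0.8,1],[0,0,0,-0.8,-1,-1,1],[0,0,0,-0.8,-1,-1,1]])

```text
t: 8.65
tcp_pos: [493.7, -178.3, 243.0]
orientation: [-0.639, 0.642, 0.3, -0.299]
force: [-0.1, 0.8, 0.3]
grip_width: -0.2
```

play_rows(rows=[[0,0,0,-0.1,0,-0.3,1],[0,0,0,-0.2,0,-0.6,1],[0,0,0,-0.3,0,-0.9,1],[0,0,0,-0.3,0,-1,1],[0,0,0,-0.3,0,-1,1],[0,0,0,-0.3,0,-1,1]])

```text
t: 9.15
tcp_pos: [548.9, -261.8, 240.6]
orientation: [0.641, -0.64, -0.3, 0.3]
force: [0.3, 0.5, 0.3]
grip_width: -0.1
```

```bash
python3 look.py 5 170.5;  python3 - <<'E'
from h import *
im=vision.read_camera("side"); cv2.imwrite("pics/side5f.png",im[:,:,::-1])
E
```

```text
9.15 50.24404055666422 295.8191491880004 269.8861640055417 [ 548.9 -261.8  240.6] [0.3 0.5 0.3]
[566.45 141.93] 45.99 43 170.89 109.90091393215725
[440.31  51.19] 45.97 45 170.72 110.18057036019479
[657.77  15.38] 45.82 43 170.57999999999998 110.20461465867967
```

View pics/top5.png

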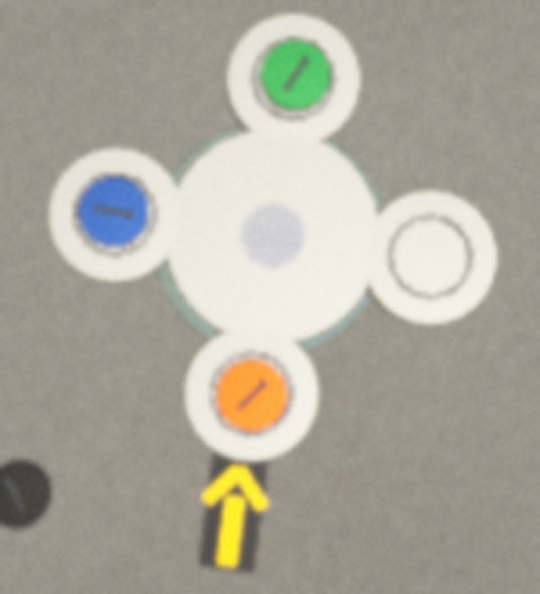

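View pics/side5f.png

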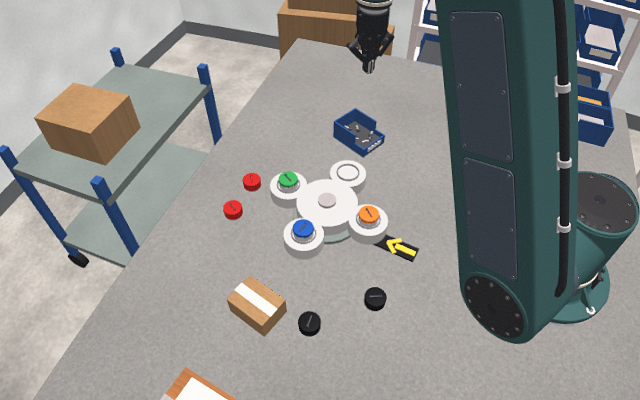

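View pics/top5f.png

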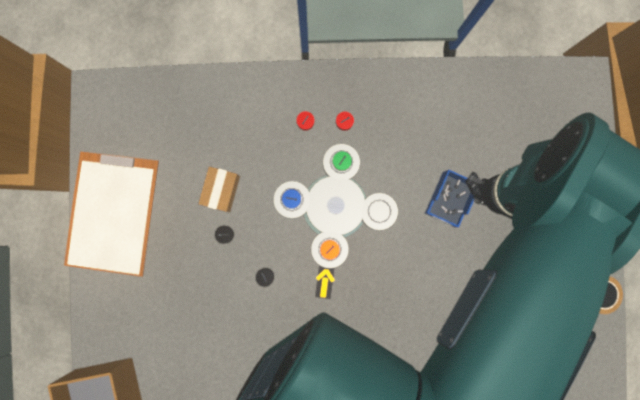

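Run:
```python
from h import *
for n,c in(("top",[549.05,33.42]),("side",None)):
    im=cv2.imread(f"pics/{n}5f.png"); h=cv2.cvtColor(im,cv2.COLOR_BGR2HSV)
    m=cv2.inRange(h,(5,150,120),(18,255,255)); k,l,st,ce=cv2.connectedComponentsWithStats(m)
    i=[j for j in range(1,k) if 60<st[j,4]<900]; 
    for j in i:
        w=px2w(n,[ce[j]],82)[0]; print(n,st[j],ce[j],w)
        if c: d=w[:2]-np.array(c); print(np.hypot(*d),np.degrees(np.arctan2(d[1],d[0])))
```

```text
top [ 80 153  19   9 122] [ 88.90983607 156.54098361] [687.49005319 650.4282383   82.        ]
632.3486494457264 77.35380887336936
top [135 159  22  42 175] [147.34857143 167.73714286] [653.86615114 498.49211376  82.        ]
476.73734543881176 77.29910616970521
top [321 241  18  18 256] [329.4921875  249.41015625] [440.40276816  51.71847546  82.        ]
110.17738057191303 170.43990643615604
side [359 206  20  17 259] [368.25482625 214.12741313] [443.15013519  55.34733593  82.        ]
side [166 368  70  32 460] [191.9673913  384.91086957] [626.77939762 541.191005    82.        ]
```

```bash
python3 -c "
from cell import r
print(abs(r.read_state()['joint_velocities']).max()); print(r.hand_in())"
```

```text
0.009401299920615638
the job is handed in; nothing more can be done
None
```

The orange tin now stands at the yellow arrow, and the job is handed in at about 9 s of the 51 s allowed. I put the closed fingers in the valley between the orange lobe and the empty one. Pushing the empty lobe's flank turned the carousel about 45.6° counter-clockwise, in three pushes. I then backed off, lifted out and parked the hand about 180 mm above the blue bin.

**Alignment (top camera):** the orange lobe is at about 170.7° and the tin's lid at 170.4°. The arrow line is at 170.5–170.7°, so the tin is within about 0.5 mm of it.

**At rest:** the lobe angles did not change from before the hand left to after it, and the wrist force at the last check was noise level (under 1 N).

**Other objects:** all tins are in their rings. The bin, carton and look-alikes appear unmoved in both last pictures.

**Where the checks disagreed:** the side camera put the axis 2–3 mm away from where the top camera had it. However, it gave the same arrow direction (170.7°). I used the top camera, whose axis and arrow line agree to 0.3 mm.

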